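# Close a twist-lock canister kit and pack it in a carton

### The job

Pack this glue kit for dispatch: stand the small steel tin inside the canister base in the nest, put the cap over it and twist it clockwise until it stops and is locked, then stand the closed canister and every glue bottle on the bench upright in the carton. Once everything is in, fold the carton flaps down flat, first the two on the short ends and then the two on the long sides, and leave the jug, the tub and the roll of tape where they are.

Things in the scene. Friction and masses are not known exactly. Their poses are not given: they have to be found in the camera images.
- base: lower half of the grey canister, in the nest: square foot 66 x 66 x 8 mm, round body 74 mm across up to a shoulder 32 mm above the underside, then a neck 52 mm across (bore 46 mm, its floor 8 mm above the underside) with its open rim 50 mm above the underside. Origin: centre of the underside; z up; loose, 0.22 kg
- lug_plus (a point): middle of the lug on the +x side of the base's neck; a twin is on the -x side. Each is 11 mm wide, 40.5 to 46 mm above the base's underside and reaches 32.5 mm from the axis; the cap's tabs lock under them
- cap: upper half of the canister: grey hollow round shell 74 mm across, 54 mm high, standing open side down, with a straight bar grip on its flat top; 0.09 kg. Origin: centre of its open lower rim; z up; x along the bar. Seated on the base's shoulder its origin is 32 mm above the base's, and the whole canister is 114 mm high; once locked it has about 2.5 mm of up and down play and is lifted by the bar
- cap_bar (a point): grip point on the cap's axis, 76 mm above its open rim, within the bar: 60 mm long (cap x), 20 mm thick (cap y), from 53 to 82 mm above the rim; the flat top of the shell is 54 mm above the rim
- cap_rim (a point): centre of the cap's open rim; inside it are two tabs. The cap drops over the neck when its x is turned counter-clockwise (from above) from the base's x by 0.85 to 2.3 rad (1.05 is a good choice; half turns make no difference). Turning it clockwise from there brings the tabs under the lugs; the hard stop comes with cap x along base x (0 to 0.1 rad past it): locked
- tin: the inner shell: a small closed round steel tin, 40 mm across, 70 mm high, standing upright, 0.15 kg, most of it low down; it fits in the neck of the base with 3 mm to spare all round and then stands 28 mm proud of the rim. Origin: centre of its underside; z up
- nest: fixed aluminium plate 96 x 96 x 6 mm with a square rim, 70 x 70 mm inside and 7 mm high above the plate, that holds the canister's square foot (about 0.06 rad of turning play) and keeps it from turning. Origin: centre of its underside
- carton: fixed open cardboard box, outside 168 (its x) x 238 (its y) x 125 mm high, walls and floor 4 mm thick, with four top flaps. Origin: centre of its underside; z up; flaps 'left' and 'right' are on the short ends at its +y and -y, 'far' and 'near' on the long sides at its +x and -x
- flap_left (a joint): crease of the carton's left flap, on its short +y end: 75 mm long (crease to free edge), 158 mm wide, 3 mm thick. 0 = folded in, flat over the box (end stop); 1.57 = upright; 2.4 = splayed outward (end stop); starts at 1.8 to 2.1. It stays where it is left; about 0.5 N at the free edge moves it: push it over from outside with a fingertip, then press down on top
- flap_right (a joint): crease of the carton's right flap, on its short -y end: 75 mm long (crease to free edge), 158 mm wide, 3 mm thick. 0 = folded in, flat over the box (end stop); 1.57 = upright; 2.4 = splayed outward (end stop); starts at 1.8 to 2.1. It stays where it is left; about 0.5 N at the free edge moves it: push it over from outside with a fingertip, then press down on top
- flap_far (a joint): crease of the carton's far flap, on its long +x side: 83 mm long (crease to free edge), 232 mm wide, 3 mm thick. 0 = folded in, flat over the box (end stop); 1.57 = upright; 2.4 = splayed outward (end stop); starts at 1.8 to 2.1. It stays where it is left; about 0.5 N at the free edge moves it: push it over from outside with a fingertip, then press down on top
- flap_near (a joint): crease of the carton's near flap, on its long -x side: 83 mm long (crease to free edge), 232 mm wide, 3 mm thick. 0 = folded in, flat over the box (end stop); 1.57 = upright; 2.4 = splayed outward (end stop); starts at 1.8 to 2.1. It stays where it is left; about 0.5 N at the free edge moves it: push it over from outside with a fingertip, then press down on top
- hinge_left (a point): middle of the crease of the left flap, on the carton's upper edge
- hinge_right (a point): middle of the crease of the right flap, on the carton's upper edge
- hinge_far (a point): middle of the crease of the far flap, on the carton's upper edge
- hinge_near (a point): middle of the crease of the near flap, on the carton's upper edge
- bottle1: white glue bottle with paper label, standing upright: round body 56 mm across to 66 mm up, sloping shoulder to 82 mm, black round cap 26 mm across from 82 to 118 mm (its top), 0.16 kg, most of it low down. One to three such bottles are present. Origin: centre of its underside; z up
- bottle2: white glue bottle with paper label, standing upright: round body 56 mm across to 66 mm up, sloping shoulder to 82 mm, black round cap 26 mm across from 82 to 118 mm (its top), 0.16 kg, most of it low down. One to three such bottles are present. Origin: centre of its underside; z up
- bottle3: white glue bottle with paper label, standing upright: round body 56 mm across to 66 mm up, sloping shoulder to 82 mm, black round cap 26 mm across from 82 to 118 mm (its top), 0.16 kg, most of it low down. One to three such bottles are present. Origin: centre of its underside; z up
- jug: bystander: white jug 96 mm across, 170 mm high, 0.9 kg; origin: centre of its underside
- tape_roll: bystander: roll of packing tape lying flat, 100 mm across, 48 mm high; origin: centre of its underside
- tub: bystander: white tub with a blue lid, 84 mm across, 70 mm high, 0.8 kg; origin: centre of its underside
Things that resemble listed ones, but are neither listed nor needed, are in the scene too. Leave any pink or turquoise look-alike of the cap alone.

How it is judged:
By the outcome, as a careful person would: the job done as asked, in the order asked, and still so for the second after the job is handed in, with the robot touching nothing.
Of bottle1, bottle2, bottle3 only 1 to 3 are there at a start; the rules pass over those that are not, and their reading is None.
At some moment in a run one of bottle1, bottle2, bottle3, tin, cap may be knocked a few centimetres aside while the robot is not near it.
It also fails if it takes over 210 s, if anything falls off the work surface, if the arm or the gripper's body presses on something with over 40 N, if the wrist force passes 120 N, or if a joint passes its speed limit or range.

### The arm

A 6-joint arm with a two-finger parallel gripper is mounted at the origin on the work surface. World frame = base frame: x ahead of the robot, y to its left, z up, the work surface at z = 0. Lengths are in m, angles in rad, forces in N, time in s.
With the tool pointing down it reaches from about 0.325 to 0.9 m from the base axis. Payload 6.1 kg.
Tool frame: the origin (TCP) lies midway between the tips of the shut fingers; the grasp point (between the pads) lies 19 mm behind it; z points along the fingers, y is the line along which they close (so a half turn about z gives the same grasp; the last joint's range is limited). The gripper opens to 85 mm and grips with 20 to 120 N. Pads are 22 mm wide; open, the fingers measure 114 mm over their backs; the gripper's body (76 mm by 85 mm) begins 54 mm behind the grasp point. The pads swing forward as they close: fully open they stand 13 mm farther back than shut.
Start: joints at [-1.296, 0.22, 1.526, -0, 1.395, -0.126], TCP at [0.244, -0.575, 0.231] pointing down, gripper open.
Joint ranges: [-2.98, 2.98], [-0.91, 2.08], [0.09, 2.57], [-1.24, 4.39], [0.2, 2.65], [-2.68, 2.68]. Speed limits (rad/s): [2.57, 2.57, 3.01, 3.14, 3.14, 3.14].

### API

Orientations are given as a unit quaternion [x, y, z, w].
In Python, from bench import env gives the robot as it stands.
- The arm moves only by the shell command python3 -m inch 'ROWS'. ROWS is JSON, a list of rows, each a list of 3 entries, a list of its own where there are three numbers: the shift along the tool's x, y, z in cm, then the turn, a rotation vector about the tool's x, y, z in rad, then the closure, from 0 (fully open) to 1 (shut). In form: [[[x, y, z], [wx, wy, wz], jaw], ...]. A call has 1 to 20 rows; each row is the pose to reach, as a shift and turn from the pose commanded when the call began, along the tool's axes at that moment; what a row does not reach only later rows make up. A row lasts 1/12 s, in which the tool goes at most 41.7 mm and 7.16 degrees, less where a joint would pass 70% of its speed; a pose out of reach is approached as far as the arm can. A call with a gripper value outside its range is refused whole. The fingers move at their own pace and stop on an object; the grip force is fixed at half the most. Time passes only in rows, so rows that repeat a pose let the fingers close. It gives the time, the measured TCP pose, the force, the opening and the grip force at its end, in the units of the state.
- env.observe(): the state, without advancing time (a new reading comes with each control period).
- env.capture(name): name is "side" or "top" or "wrist"; returns the picture (420x560x3 uint8, blue, green, red); there is no depth.
- env.calibration(name): a dict with "intrinsics" (3x3 intrinsics, pixels), "extrinsics" (4x4, takes a point from camera to world coordinates). Camera axes: x right, y down, z forward; pixel columns grow to the right and rows downward; lengths in m; the calibration is good to about 2 mm. A picture is of the moment at which its call begins: read the wrist's pose just before it. calibration takes no time and is no camera call; for the wrist camera it gives the pose at the moment of the call.
- env.close_job(): hands the job in; it is judged then, once.
The state is a dict: "t": time; "joint_positions": joint angles; "qvel": joint speeds; "tau": joint torques, N m; "ee_pos": TCP position; "tcp_rot": TCP orientation; "force": force on the tool from outside, world axes, zero at the start; "torque": the same for the moment, N m; "finger_gap": finger opening in m; "grasp_force": force on a finger pad.
Only numpy, scipy, OpenCV 4.12 (cv2) and the standard library are available. Lean on these libraries where they do the work, as an engineer would, in place of code of your own. Each camera call takes 0.05 s, during which the arm holds its last target. There are 200 camera calls.

## Working session

There is one attempt and no reset: what is moved stays moved. The work goes in short steps, Python scripts to look and compute and a shell command to move; the robot and the scene stay as the last step left them, time stands still between calls to the robot, and variables do not carry over. Pictures are saved under pics/ and viewed, at most 14 in all, crops included, and the job is handed in when it is done.

```bash
ls; mkdir -p pics; python3 - <<'E'
from bench import env
import cv2
for n in ("top","side"):
    cv2.imwrite(f"pics/{n}0.png",env.capture(n))
    c=env.calibration(n); print(n,c)
s=env.observe(); print(s)
E
```

```text
pics
top {'intrinsics': array([[386.80558674,   0.        , 271.10388179],
       [  0.        , 386.80558674, 206.57445685],
       [  0.        ,   0.        ,   1.        ]]), 'extrinsics': array([[-1.05476313e-03, -9.99200401e-01,  3.99680736e-02,
         5.07616012e-01],
       [-9.99999423e-01,  1.06201777e-03,  1.60279495e-04,
         7.99582961e-02],
       [-2.02598140e-04, -3.99678814e-02, -9.99200944e-01,
         1.05788009e+00],
       [ 0.00000000e+00,  0.00000000e+00,  0.00000000e+00,
         1.00000000e+00]])}
side {'intrinsics': array([[436.10225744,   0.        , 286.46351068],
       [  0.        , 436.10225744, 213.5524377 ],
       [  0.        ,   0.        ,   1.        ]]), 'extrinsics': array([[-0.88218651, -0.31496627,  0.35006172,  0.22431487],
       [-0.47061362,  0.56377085, -0.67873798,  0.75431439],
       [ 0.01642498, -0.76351731, -0.64557845,  0.76738152],
       [ 0.        ,  0.        ,  0.        ,  1.        ]])}
{'t': 0.1, 'joint_positions': array([-1.29607038e+00,  2.21157500e-01,  1.52752436e+00, -1.71727659e-05,
        1.39468952e+00, -1.26097964e-01]), 'qvel': array([ 0.00013069, -0.00268534, -0.00269149, -0.00054906, -0.00019282,
        0.00024681]), 'tau': array([ 5.15347238e-04, -4.98242104e+01, -3.90547228e+01, -1.45670315e-04,
        5.69028853e-03, -2.51172975e-05]), 'ee_pos': array([ 0.24370139, -0.57492741,  0.23028765]), 'tcp_rot': array([ 9.79983963e-01,  1.99074460e-01, -7.44604630e-05, -8.86284232e-04]), 'force': array([ 0.32243008, -0.02318787, -0.57378568]), 'torque': array([ 0.02452985, -0.01310423, -0.03225585]), 'grasp_force': 0.0, 'finger_gap': 0.0852552796635774}
```

View pics/top0.png

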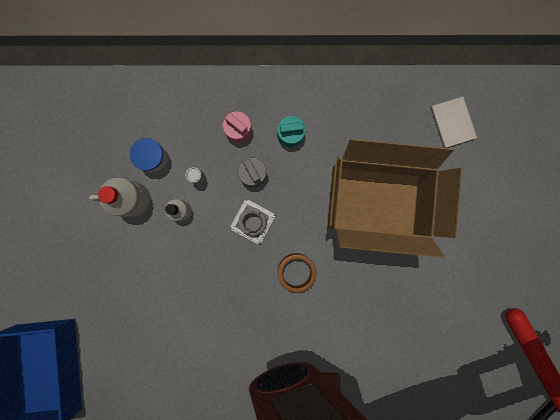

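View pics/side0.png

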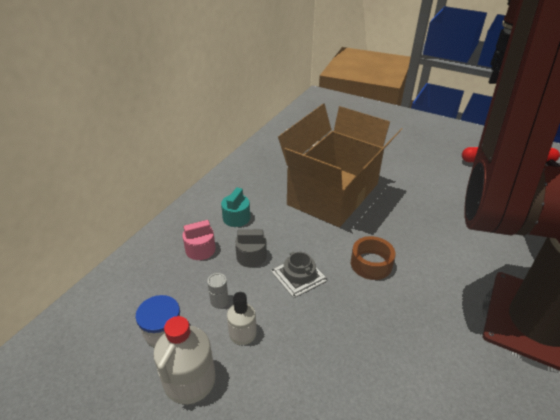

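Top view: bottle at (176,210), tin (194,175), grey cap (252,172), base in nest (254,222), tape roll (297,273), tub (147,154), jug (120,197), carton (385,200). The pink (237,126) and turquoise (291,130) caps are the decoys. The side view agrees and shows one bottle at (241,320), though the arm hides part of the bench.

```bash
cat > h.py <<'E'
import numpy as np, cv2
from scipy.spatial.transform import Rotation as Ro
from bench import env
def ray(n,u,v,z,c=None):
    c=c or env.calibration(n); K,E=c["intrinsics"],c["extrinsics"]
    d=E[:3,:3]@np.linalg.solve(K,[u,v,1.]); o=E[:3,3]
    return o+d*(z-o[2])/d[2]
def pix(n,p,c=None):
    c=c or env.calibration(n); K,E=c["intrinsics"],c["extrinsics"]
    q=K@(E[:3,:3].T@(np.array(p)-E[:3,3])); return q[:2]/q[2]
def down(yaw):  # tool x at angle yaw from world x, tool z down
    return Ro.from_euler('z',yaw)*Ro.from_euler('x',np.pi)
def go(p,yaw=None,R=None,s=None,sym=True):
    "shift cm and turn in tool axes from the measured pose to TCP p"
    s=s or env.observe(); R0=Ro.from_quat(s["tcp_rot"])
    if R is None:
        c=[yaw] if not sym else [yaw,yaw+np.pi]
        R=min((down(y) for y in c),key=lambda r:(R0.inv()*r).magnitude()) if yaw is not None else R0
    sh=R0.inv().apply(np.array(p)-s["ee_pos"])*100
    print("shift",np.round(sh,2),"turn",np.round((R0.inv()*R).as_rotvec(),3))
def st():
    s=env.observe(); R=Ro.from_quat(s["tcp_rot"]); x=R.as_matrix()[:,0]
    print("t %.2f"%s["t"],"p",s["ee_pos"].round(4),"yaw %.3f"%np.arctan2(x[1],x[0]),"z",R.as_matrix()[:,2].round(3),"F",s["force"].round(1),"gap %.4f g %.1f"%(s["finger_gap"],s["grasp_force"]),"q",s["joint_positions"].round(2))
E
python3 - <<'E'
from h import *
st()
for n,u,v,z in [("bottle",172,210,.118),("tin",194,174,.07),("captop",252,170,.086),("neck",254,221,.056),("tub",147,154,.07),("jug",120,197,.17),("tape",297,273,.048),("pink",237,125,.06),("turq",291,129,.06)]:
    print(n,ray("top",u,v,z).round(3))
# carton upper rim inner corners approx
for u,v in [(342,159),(436,168),(433,238),(338,230)]: print(ray("top",u,v,.125).round(3))
im=cv2.imread("pics/top0.png")
cv2.imwrite("pics/c1.png",np.hstack([cv2.resize(im[130:255,160:290],None,fx=3,fy=3,interpolation=2),cv2.resize(im[130:255,325:465],None,fx=2.9,fy=3,interpolation=2)]).clip(0,255))
E
```

```text
t 0.10 p [ 0.2437 -0.5749  0.2303] yaw 0.401 z [-0.     0.002 -1.   ] F [ 0.3 -0.  -0.6] gap 0.0853 g 0.0 q [-1.3   0.22  1.53 -0.    1.39 -0.13]
bottle [0.537 0.321 0.118]
tin [0.631 0.278 0.07 ]
captop [0.639 0.128 0.086]
neck [0.51  0.124 0.056]
tub [0.683 0.399 0.07 ]
jug [0.566 0.428 0.17 ]
tape [0.375 0.013 0.048]
pink [0.76  0.169 0.06 ]
turq [0.75  0.028 0.06 ]
[ 0.66  -0.092  0.125]
[ 0.638 -0.32   0.125]
[ 0.469 -0.309  0.125]
[ 0.488 -0.081  0.125]
```

View pics/c1.png

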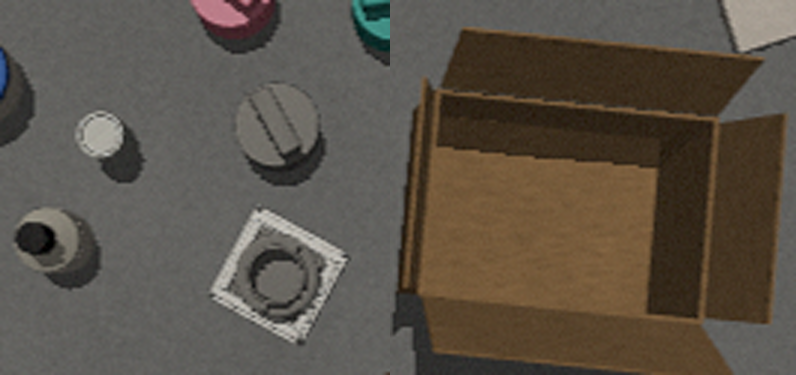

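The enlarged crop shows the tin at (100,135), the cap with its bar at (278,125), the base in the nest at (280,277), the bottle at (45,240), and the open carton. The grey cap at full-frame (252,172) is the one wanted, because the pink and turquoise ones are excluded. Next I'll look from close up.

```bash
python3 -c "
from h import *
go([.56,.16,.40],yaw=0.4)"; python3 -m inch '[[[0,0,-15],[0,0,0],0],[[0,0,-15],[0,0,0],0],[[0,0,-15],[0,0,0],0]]'
```

```text
shift [ 57.8  -55.36 -16.86] turn [-0.002 -0.     0.001]
t: 0.35
ee_pos: [0.2436, -0.5745, 0.3561]
tcp_rot: [0.98, 0.199, -0.0, -0.002]
force: [-0.2, -1.6, 0.5]
finger_gap: 0.0858
grasp_force: 0.0
```

```bash
R='[57.8,-55.3,-2]'; python3 -m inch '[[[57.8,-55.3,-2],[0,0,0],0],[[57.8,-55.3,-2],[0,0,0],0],[[57.8,-55.3,-2],[0,0,0],0],[[57.8,-55.3,-2],[0,0,0],0],[[57.8,-55.3,-2],[0,0,0],0],[[57.8,-55.3,-2],[0,0,0],0],[[57.8,-55.3,-2],[0,0,0],0],[[57.8,-55.3,-2],[0,0,0],0],[[57.8,-55.3,-2],[0,0,0],0],[[57.8,-55.3,-2],[0,0,0],0],[[57.8,-55.3,-2],[0,0,0],0],[[57.8,-55.3,-2],[0,0,0],0],[[57.8,-55.3,-2],[0,0,0],0],[[57.8,-55.3,-2],[0,0,0],0],[[57.8,-55.3,-2],[0,0,0],0],[[57.8,-55.3,-2],[0,0,0],0],[[57.8,-55.3,-2],[0,0,0],0],[[57.8,-55.3,-2],[0,0,0],0],[[57.8,-55.3,-2],[0,0,0],0],[[57.8,-55.3,-2],[0,0,0],0]]' | head -2; python3 - <<'E'
from h import *
import json
st()
c=env.calibration("wrist"); print(c)
cv2.imwrite("pics/w1.png",env.capture("wrist"))
im=env.capture("top");cv2.imwrite("pics/top1.png",im)
d=cv2.absdiff(im,cv2.imread("pics/top0.png")).max(2)
for n,p in [("bottle",(.537,.321,.1)),("tin",(.631,.278,.07)),("cap",(.639,.128,.08)),("nest",(.51,.124,.05))]: print(n,pix("wrist",p,c).round(0))
E
```

```text
t: 2.02
ee_pos: [0.5609, 0.1646, 0.3749]
t 2.02 p [0.5609 0.1646 0.3749] yaw 0.405 z [-0.001  0.002 -1.   ] F [-0.1 -0.7  0.7] gap 0.0852 g 0.0 q [0.15 0.07 1.43 0.   1.64 1.31]
{'intrinsics': array([[365.87322441,   0.        , 277.33174738],
       [  0.        , 365.87322441, 203.91605877],
       [  0.        ,   0.        ,   1.        ]]), 'extrinsics': array([[ 0.39426694, -0.88603927, -0.2439016 ,  0.62298643],
       [-0.91899463, -0.38057916, -0.10299693,  0.19080118],
       [-0.00156454,  0.26475254, -0.96431512,  0.51744278],
       [ 0.        ,  0.        ,  0.        ,  1.        ]])}
bottle [141. 129.]
tin [211.  66.]
cap [333. 112.]
nest [291. 205.]
```

View pics/w1.png

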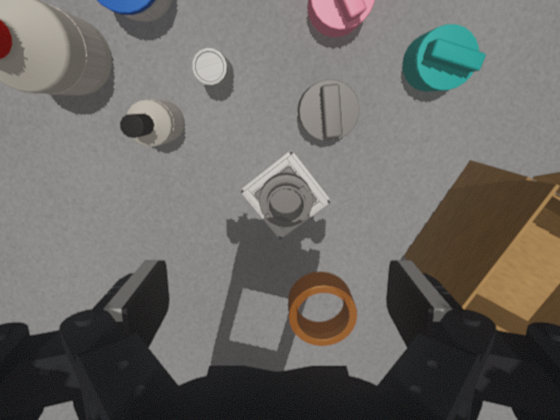

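The wrist view shows the tin (210,67), cap and bar (331,110), base in the nest (287,200) and bottle cap (137,124). Next I'll enlarge the base to find its lugs, and check the part of the bench the arm was hiding.

```bash
python3 - <<'E'
from h import *
w=cv2.imread("pics/w1.png");t=cv2.imread("pics/top1.png")
a=cv2.resize(w[145:245,235:335],(400,400),interpolation=2)
b=cv2.resize(w[70:150,290:370],(400,400),interpolation=2)
c=cv2.resize(cv2.convertScaleAbs(t,alpha=1.3),(266,200)); 
c=np.hstack([c,cv2.resize(cv2.convertScaleAbs(w[40:160,110:250]),(534,200))[:, :]])
cv2.imwrite("pics/c2.png",np.vstack([np.hstack([a,b]),c]))
E
```

```text
(no output)
```

View pics/c2.png

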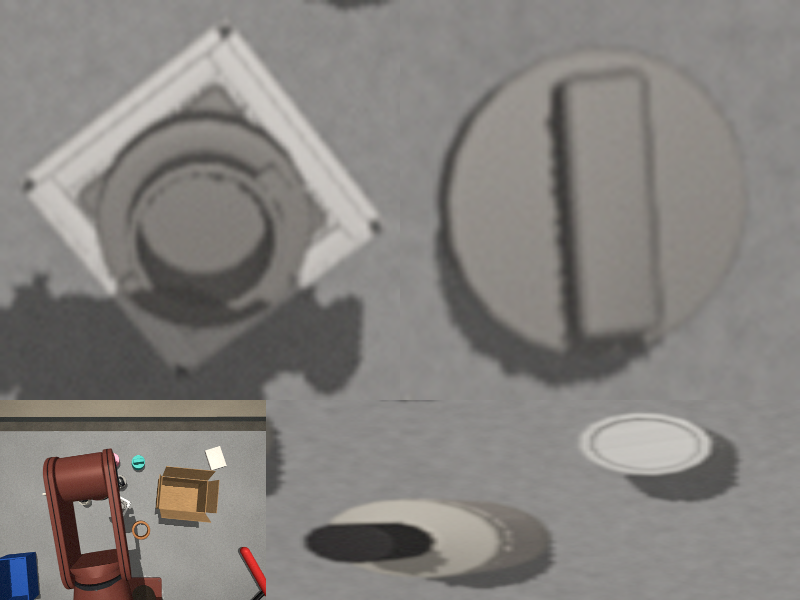

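The lugs are at wrist pixels (305,189) and (267.5,215). The cap bar's top corners are at about (324,86), (338,84), (342,136) and (326,138), and the tin rim is centred at (209.6,65.8). The earlier blind area holds no other bottles, so there is only one.

```bash
python3 - <<'E'
from h import *
r=lambda u,v,z: ray("wrist",u,v,z)
a,b=r(305,188.75,.052),r(267.5,215,.052); d=a-b
print("lugs",a.round(4),b.round(4),"mid",((a+b)/2).round(4),"len",np.linalg.norm(d).round(4),"yaw",np.arctan2(d[1],d[0]).round(3))
# nest top corners z .013 (rim): top,right,left
N=[r(235+x/4,145+y/4,.013) for x,y in [(225,30),(378,228),(27,185)]]
print("nest",[n.round(4)[:2] for n in N],"centre",((N[1]+N[2])/2).round(4)); e=N[1]-N[0]; f=N[0]-N[2]
print(np.linalg.norm(e).round(4),np.arctan2(e[1],e[0]).round(3),np.linalg.norm(f).round(4),np.arctan2(f[1],f[0]).round(3))
B=np.array([r(290+x/5,70+y/5,.082) for x,y in [(168,80),(242,72),(258,332),(180,338)]])
m=B.mean(0); e=(B[0]+B[1]-B[2]-B[3])/2
print("bar",m.round(4),"len",np.linalg.norm(e).round(4),"yaw",np.arctan2(e[1],e[0]).round(3),"wid",np.linalg.norm(B[0]-B[1]).round(4))
print("captop ctr", r(290+194/5,70+200/5,.054).round(4))
t=r(209.6,65.8,.07); print("tin",t.round(4), "w", np.linalg.norm(r(226.5,66,.07)-r(192.3,66,.07)).round(4))
print("bottle", r(138,124,.118).round(4), r(132,125,.118).round(4))
go([t[0],t[1],.10],yaw=0.9)
E
```

```text
lugs [0.5373 0.1118 0.052 ] [0.485  0.1429 0.052 ] mid [0.5111 0.1274 0.052 ] len 0.0609 yaw -0.537
nest [array([0.5694, 0.144 ]), array([0.5262, 0.0653]), array([0.4916, 0.1864])] centre [0.5089 0.1258 0.013 ]
0.0897 -2.072 0.0886 -0.499
bar [0.6385 0.1252 0.082 ] len 0.0582 yaw 0.5 wid 0.0168
captop ctr [0.6395 0.1261 0.054 ]
tin [0.6295 0.2752 0.07  ] w 0.0393
bottle [0.5438 0.3158 0.118 ] [0.5403 0.3214 0.118 ]
shift [10.91 -7.73 27.48] turn [-0.001  0.002 -0.496]
```

```bash
python3 -c "
from h import *
go([.6295,.2752,.11],yaw=0.405)"; python3 -m inch '[[[10.8,-7.5,5],[0,0,0],0],[[10.8,-7.5,15],[0,0,0],0],[[10.8,-7.5,26.4],[0,0,0],0],[[10.8,-7.5,26.4],[0,0,0],0],[[10.8,-7.5,26.4],[0,0,0],0],[[10.8,-7.5,26.4],[0,0,0],0],[[10.8,-7.5,26.4],[0,0,0],0],[[10.8,-7.5,26.4],[0,0,0],0],[[10.8,-7.5,26.4],[0,0,0],0],[[10.8,-7.5,26.4],[0,0,0],0]]'; python3 - <<'E'
from h import *
st(); go([.6295,.2752,.044])
im=env.capture("wrist"); cv2.imwrite("pics/w2.png",im)
print(pix("wrist",(.6295,.2752,.07)))
g=cv2.cvtColor(im,cv2.COLOR_BGR2GRAY)
c,_=cv2.findContours((g>140).astype(np.uint8),0,2)
for k in c:
    if cv2.contourArea(k)>300: print(cv2.fitEllipse(k),cv2.contourArea(k))
E
```

```text
shift [10.91 -7.74 26.48] turn [-0.001  0.002 -0.001]
t: 2.95
ee_pos: [0.6297, 0.2686, 0.1112]
tcp_rot: [0.98, 0.199, -0.002, 0.0]
force: [0.5, -1.0, -0.1]
finger_gap: 0.0856
grasp_force: 0.0
t 2.95 p [0.6297 0.2686 0.1112] yaw 0.400 z [-0.003 -0.001 -1.   ] F [ 0.5 -1.  -0.1] gap 0.0856 g 0.0 q [ 0.29  0.46  1.45 -0.    1.23  1.46]Traceback (most recent call last):
  File "<stdin>", line 2, in <module>
  File "h.py", line 17, in go
    c=[yaw] if not sym else [yaw,yaw+np.pi]
                                 ~~~^~~~~~
TypeError: unsupported operand type(s) for +: 'NoneType' and 'float'
```

```bash
sed -i 's/c=\[yaw\] if not sym else \[yaw,yaw+np.pi\]/c=[yaw] if not sym else [yaw,(yaw or 0)+np.pi]/' h.py; python3 - <<'E'
from h import *
st(); go([.6295,.2752,.044])
im=env.capture("wrist"); cv2.imwrite("pics/w2.png",im)
print(pix("wrist",(.6295,.2752,.07)))
g=cv2.cvtColor(im,cv2.COLOR_BGR2GRAY)
c,_=cv2.findContours((g>140).astype(np.uint8),0,2)
for k in c:
    if cv2.contourArea(k)>300: print(cv2.fitEllipse(k),cv2.contourArea(k))
st()
E
```

```text
t 2.95 p [0.6297 0.2686 0.1112] yaw 0.400 z [-0.003 -0.001 -1.   ] F [ 0.5 -1.  -0.1] gap 0.0856 g 0.0 q [ 0.29  0.46  1.45 -0.    1.23  1.46]
shift [ 0.26 -0.61  6.72] turn [0. 0. 0.]
[265.31006891 231.52125722]
((380.30078125, 353.6026916503906), (23.743967056274414, 63.9254264831543), 56.39646911621094) 730.5
((370.1688232421875, 340.50238037109375), (8.577754020690918, 56.06589126586914), 55.74203872680664) 336.0
((176.21087646484375, 347.6387023925781), (41.69978713989258, 59.287288665771484), 179.5435791015625) 1272.5
((480.9720458984375, 7.363611221313477), (16.36147117614746, 53.1129035949707), 91.68468475341797) 356.0
((283.5270080566406, 158.29678344726562), (336.7861022949219, 520.7109985351562), 80.58612823486328) 97294.5
t 3.00 p [0.6311 0.2691 0.1137] yaw 0.400 z [ 0.001 -0.    -1.   ] F [ 0.2 -0.9  1. ] gap 0.0855 g 0.0 q [ 0.29  0.46  1.45 -0.    1.23  1.46]
```

View pics/w2.png

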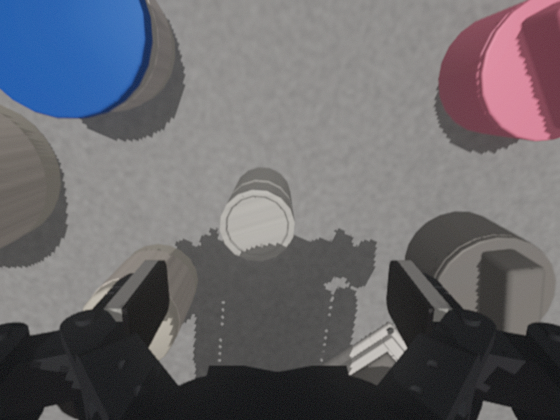

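Tin top centre is at (257,222). I'll re-measure it from this closer view and descend.

```bash
python3 - <<'E'
from h import *
st();p=ray("wrist",257,222,.07);print(p); print("edge test",np.linalg.norm(ray("wrist",220.5,222,.07)-ray("wrist",294,222,.07))); go([p[0],p[1],.044],yaw=.4)
E
```

```text
t 3.00 p [0.6311 0.2691 0.1137] yaw 0.400 z [ 0.001 -0.    -1.   ] F [ 0.2 -0.9  1. ] gap 0.0855 g 0.0 q [ 0.29  0.46  1.45 -0.    1.23  1.46]
[0.63275745 0.28135162 0.07      ]
edge test 0.03932282774894666
shift [ 0.62 -1.07  6.97] turn [ 0.001 -0.001 -0.   ]
```

```bash
python3 -m inch '[[[0.5,-0.9,1],[0,0,0],0],[[0.5,-0.9,4],[0,0,0],0],[[0.5,-0.9,7],[0,0,0],0],[[0.5,-0.9,7],[0,0,0],0],[[0.5,-0.9,7],[0,0,0],0],[[0.5,-0.9,7],[0,0,0],0.5],[[0.5,-0.9,7],[0,0,0],1],[[0.5,-0.9,7],[0,0,0],1],[[0.5,-0.9,7],[0,0,0],1],[[0.5,-0.9,7],[0,0,0],1],[[0.5,-0.9,7],[0,0,0],1],[[0.5,-0.9,7],[0,0,0],1]]'; python3 -c "
from h import *
st()
go([.511,.1270,.14],yaw=.4)"
```

```text
t: 4.0
ee_pos: [0.633, 0.2813, 0.0449]
tcp_rot: [0.98, 0.199, 0.002, -0.0]
force: [-2.2, -0.7, 5.6]
finger_gap: 0.0383
grasp_force: 60.1
t 4.00 p [0.633  0.2813 0.0449] yaw 0.401 z [ 0.003  0.001 -1.   ] F [-2.2 -0.7  5.6] gap 0.0383 g 60.1 q [0.3  0.55 1.47 0.   1.12 1.47]
shift [-17.22   9.44  -9.57] turn [ 0.    -0.004  0.001]
```

```bash
python3 -m inch '[[[0,0,-3],[0,0,0],1],[[0,0,-7],[0,0,0],1],[[0,0,-9.5],[0,0,0],1],[[-5,3,-9.5],[0,0,0],1],[[-8,5,-9.5],[0,0,0],1],[[-12,7,-9.5],[0,0,0],1],[[-17.2,9.4,-9.5],[0,0,0],1],[[-17.2,9.4,-9.5],[0,0,0],1],[[-17.2,9.4,-9.5],[0,0,0],1],[[-17.2,9.4,-9.5],[0,0,0],1],[[-17.2,9.4,-9.5],[0,0,0],1],[[-17.2,9.4,-9.5],[0,0,0],1]]'; python3 -c "
from h import *
st()
cv2.imwrite('pics/w3.png',env.capture('wrist'))
s=env.observe();p=s['ee_pos'];print('tin top pix',pix('wrist',p+[0,0,.026]),'base rim',pix('wrist',(.511,.127,.056)))"
```

```text
t: 5.0
ee_pos: [0.5109, 0.1276, 0.1379]
tcp_rot: [0.98, 0.199, 0.001, -0.0]
force: [0.0, 0.4, -3.0]
finger_gap: 0.0383
grasp_force: 61.1
t 5.00 p [0.5109 0.1276 0.1379] yaw 0.401 z [ 0.001  0.    -1.   ] F [ 0.   0.4 -3. ] gap 0.0383 g 61.1 q [0.09 0.07 1.87 0.   1.19 1.26]
tin top pix [276.94014334 299.58588362] base rim [278.01839721 212.87104126]
```

View pics/w3.png

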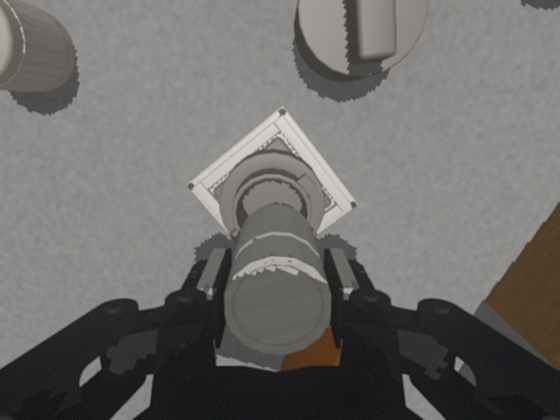

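Here the tin top is centred at about (280,306). The nest corners are at (281,111), (191,186) and (354,205), and the base body spans columns 217 to 328.

```bash
python3 -c "
from h import *
r=lambda u,v,z: ray('wrist',u,v,z)
st()
for z in (.006,.013):
  a,b,c=r(281,111,z),r(191,186,z),r(354,205,z)
  print(z,((b+c)/2).round(4),np.linalg.norm(a-b),np.linalg.norm(a-c),np.arctan2(*(a-b)[1::-1]),np.arctan2(*(a-c)[1::-1]))
s=env.observe();p=s['ee_pos'];print('tin off',r(280.5,306,p[2]+.026)-p)
l,q=r(217,200,.038),r(328,200,.038);print('body',l,q,(l+q)/2,np.linalg.norm(l-q))
im=cv2.imread('pics/w3.png')[100:250,180:370]
cv2.imwrite('pics/c3.png',cv2.resize(im,None,fx=4,fy=4,interpolation=2))
"
```

```text
t 5.05 p [0.5108 0.1277 0.1377] yaw 0.402 z [ 0.001  0.    -1.   ] F [-0.9  0.  -1.2] gap 0.0382 g 61.1 q [0.09 0.07 1.87 0.   1.19 1.26]
0.006 [0.5086 0.13   0.006 ] 0.08860636368033173 0.09096998812169022 -0.48879352350283695 1.0785136366162194
0.013 [0.5103 0.1306 0.013 ] 0.08634567892617373 0.08864899833392974 -0.4887935235028372 1.07851363661622
tin off [-0.0018603  -0.00217202  0.026     ]
body [0.4982139  0.16689172 0.038     ] [0.52788982 0.09693288 0.038     ] [0.51305186 0.1319123  0.038     ] 0.07599276043224831
```

View pics/c3.png

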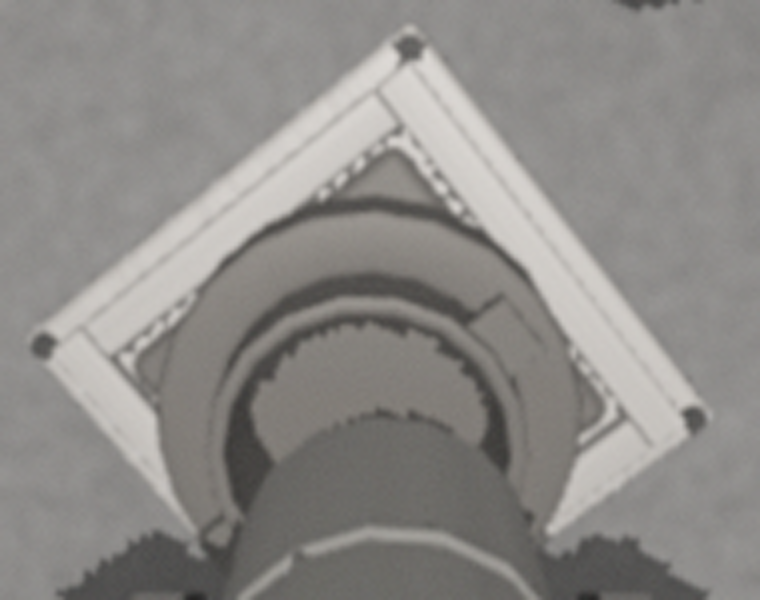

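```bash
python3 -m inch '[[[0.3,-0.4,1],[0,0,0],1],[[0.3,-0.4,2.6],[0,0,0],1],[[0.3,-0.4,2.6],[0,0,0],1],[[0.3,-0.4,3.2],[0,0,0],1],[[0.3,-0.4,3.6],[0,0,0],1],[[0.3,-0.4,4.0],[0,0,0],1],[[0.3,-0.4,4.4],[0,0,0],1],[[0.3,-0.4,4.8],[0,0,0],1],[[0.3,-0.4,4.8],[0,0,0],1],[[0.3,-0.4,4.8],[0,0,0],1]]'; python3 -c "
from h import *
st();go([.512,.1325,.059])"
```

```text
t: 5.88
ee_pos: [0.511, 0.1318, 0.0892]
tcp_rot: [0.98, 0.199, -0.0, -0.0]
force: [0.5, 0.2, -1.1]
finger_gap: 0.0383
grasp_force: 61.1
t 5.88 p [0.511  0.1318 0.0892] yaw 0.401 z [-0. -0. -1.] F [ 0.5  0.2 -1.1] gap 0.0383 g 61.1 q [ 0.1   0.14  1.9  -0.    1.1   1.27]
shift [ 0.13 -0.03  3.02] turn [0. 0. 0.]
```

```bash
python3 -m inch '[[[0.1,0,1],[0,0,0],1],[[0.1,0,1.8],[0,0,0],1],[[0.1,0,2.4],[0,0,0],1],[[0.1,0,2.8],[0,0,0],1],[[0.1,0,2.9],[0,0,0],1],[[0.1,0,2.9],[0,0,0],1]]'; python3 -c "
from h import *
st()"
```

```text
t: 6.38
ee_pos: [0.5116, 0.1322, 0.0597]
tcp_rot: [0.98, 0.199, -0.001, -0.0]
force: [-0.4, 0.2, -1.8]
finger_gap: 0.0385
grasp_force: 61.1
t 6.38 p [0.5116 0.1322 0.0597] yaw 0.401 z [-0.001 -0.    -1.   ] F [-0.4  0.2 -1.8] gap 0.0385 g 61.1 q [ 0.1   0.19  1.91 -0.    1.04  1.27]
```

```bash
python3 -m inch '[[[0,0,0],[0,0,0],0],[[0,0,0],[0,0,0],0],[[0,0,0],[0,0,0],0],[[0,0,0],[0,0,0],0],[[0,0,-4],[0,0,0],0],[[0,0,-8],[0,0,0],0],[[0,0,-11],[0,0,0],0],[[0,0,-11],[0,0,0],0]]'; python3 -c "
from h import *
st();go([.637,.128,.165],yaw=.5)"
```

```text
t: 7.05
ee_pos: [0.5167, 0.1328, 0.1785]
tcp_rot: [0.98, 0.199, 0.007, 0.001]
force: [0.7, -0.5, 0.8]
finger_gap: 0.0856
grasp_force: 0.0
t 7.05 p [0.5167 0.1328 0.1785] yaw 0.401 z [ 0.013  0.001 -1.   ] F [ 0.7 -0.5  0.8] gap 0.0856 g 0.0 q [0.1  0.04 1.83 0.   1.26 1.27]
shift [10.87  5.13  1.5 ] turn [ 0.004 -0.012 -0.099]
```

```bash
python3 -m inch '[[[4,2,1],[0,0,-0.1],0],[[8,4,1],[0,0,-0.1],0],[[11.2,5.1,1],[0,0,-0.1],0],[[11.2,5.1,1],[0,0,-0.1],0],[[11.2,5.1,1],[0,0,-0.1],0],[[11.2,5.1,1],[0,0,-0.1],0],[[11.2,5.1,1],[0,0,-0.1],0],[[11.2,5.1,1],[0,0,-0.1],0]]'; python3 - <<'E'
from h import *
st()
im=env.capture("wrist"); cv2.imwrite("pics/w4.png",im)
p=env.observe()['ee_pos']; print("centre of bar if centred", pix("wrist",(p[0],p[1],.082)), "old est",pix("wrist",(.6385,.1252,.082)))
E
```

```text
t: 7.72
ee_pos: [0.6343, 0.1292, 0.1612]
tcp_rot: [0.969, 0.248, 0.0, 0.0]
force: [0.6, -0.0, 0.3]
finger_gap: 0.0853
grasp_force: 0.0
t 7.72 p [0.6343 0.1292 0.1612] yaw 0.501 z [ 0.001  0.    -1.   ] F [ 0.6 -0.   0.3] gap 0.0853 g 0.0 q [0.08 0.33 1.53 0.   1.28 1.15]
centre of bar if centred [276.80612515 213.8321247 ] old est [285.42840314 211.3268566 ]
```

View pics/w4.png

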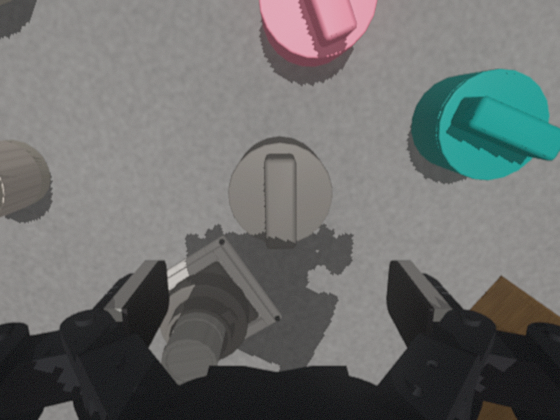

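The cap bar's top is centred at (281,198) and vertical in the image, so the yaw is right. The tin stands in the base at (195,340).

```bash
python3 - <<'E'
from h import *
st();p=ray("wrist",281,198,.082);print(p,[np.linalg.norm(ray("wrist",281,155,.082)-ray("wrist",281,240,.082))], "shell", ray("wrist",280.5,190,.054)); go([p[0],p[1],.058],yaw=.5)
E
```

```text
t 7.77 p [0.6344 0.1292 0.1614] yaw 0.501 z [ 0.001  0.    -1.   ] F [-0.2 -0.  -0. ] gap 0.0853 g 0.0 q [0.08 0.33 1.53 0.   1.28 1.15]
[0.64477412 0.13185664 0.082     ] [np.float64(0.05495034553487009)] shell [0.64355795 0.13123027 0.054     ]
shift [ 1.02  0.26 10.34] turn [ 0.001 -0.001  0.001]
```

```bash
python3 -m inch '[[[1,0.2,4],[0,0,0],0],[[1,0.2,8],[0,0,0],0.3],[[1,0.2,10.3],[0,0,0],0.5],[[1,0.2,10.3],[0,0,0],0.5],[[1,0.2,10.3],[0,0,0],0.5],[[1,0.2,10.3],[0,0,0],0.7],[[1,0.2,10.3],[0,0,0],1],[[1,0.2,10.3],[0,0,0],1],[[1,0.2,10.3],[0,0,0],1],[[1,0.2,10.3],[0,0,0],1]]'; python3 -c "
from h import *
st()
cv2.imwrite('pics/w5.png',env.capture('wrist'))
go([.512,.1323,.17],yaw=.56)"
```

```text
t: 8.6
ee_pos: [0.6469, 0.1324, 0.0608]
tcp_rot: [0.969, 0.248, 0.003, 0.0]
force: [-0.7, 1.2, 6.9]
finger_gap: 0.0185
grasp_force: 60.5
t 8.60 p [0.6469 0.1324 0.0608] yaw 0.501 z [ 0.005  0.001 -1.   ] F [-0.7  1.2  6.9] gap 0.0185 g 60.5 q [0.08 0.46 1.56 0.   1.12 1.15]
shift [-11.79  -6.44 -11.  ] turn [ 0.002 -0.005 -0.059]
```

```bash
python3 -m inch '[[[0,0,-4],[0,0,0],1],[[0,0,-8],[0,0,0],1],[[0,0,-11.2],[0,0,0],1],[[-3,-2,-11.2],[0,0,0],1],[[-6,-4,-11.2],[0,0,0],1],[[-9,-5,-11.2],[0,0,-0.06],1],[[-11.8,-6.4,-11.2],[0,0,-0.06],1],[[-11.8,-6.4,-11.2],[0,0,-0.06],1],[[-11.8,-6.4,-11.2],[0,0,-0.06],1],[[-11.8,-6.4,-11.2],[0,0,-0.06],1],[[-11.8,-6.4,-11.2],[0,0,-0.06],1]]'; python3 -c "
from h import *
st()
cv2.imwrite('pics/w6.png',env.capture('wrist'))
cv2.imwrite('pics/s6.png',env.capture('side'))
go([.512,.1325,.17],yaw=.56)"
```

```text
t: 9.57
ee_pos: [0.5121, 0.1315, 0.1704]
tcp_rot: [0.961, 0.277, 0.001, 0.0]
force: [-0.9, -0.3, -0.7]
finger_gap: 0.0185
grasp_force: 59.3
t 9.57 p [0.5121 0.1315 0.1704] yaw 0.560 z [ 0.002  0.    -1.   ] F [-0.9 -0.3 -0.7] gap 0.0185 g 59.3 q [ 0.1   0.04  1.84 -0.    1.26  1.11]
shift [ 0.07 -0.07 -0.02] turn [ 0.    -0.001  0.   ]
```

View pics/w6.png

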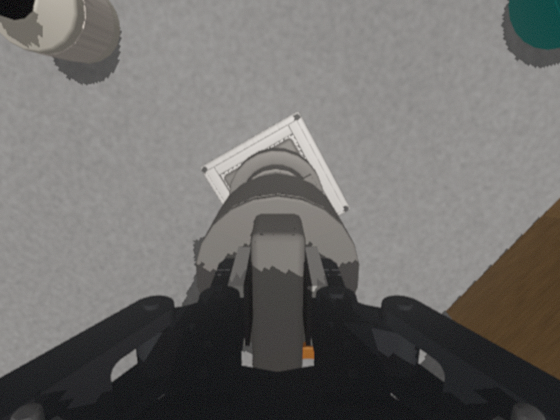

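The cap is held centred (shell columns 198 to 358) over the base. Lowering it now.

```bash
python3 -m inch '[[[0.05,-0.05,1.5],[0,0,0],1],[[0.05,-0.05,3],[0,0,0],1],[[0.05,-0.05,4],[0,0,0],1],[[0.05,-0.05,5],[0,0,0],1],[[0.05,-0.05,5.7],[0,0,0],1],[[0.05,-0.05,6.2],[0,0,0],1],[[0.05,-0.05,6.5],[0,0,0],1],[[0.05,-0.05,6.5],[0,0,0],1]]' ; python3 -m inch '[[[0,0,0.2],[0,0,0],1],[[0,0,0.4],[0,0,0],1],[[0,0,0.6],[0,0,0],1],[[0,0,0.7],[0,0,0],1],[[0,0,0.7],[0,0,0],1]]'; python3 -c "
from h import *
st()"
```

```text
t: 10.33
ee_pos: [0.5177, 0.1342, 0.1166]
tcp_rot: [0.961, 0.277, 0.007, 0.0]
force: [-18.7, 0.4, 63.3]
finger_gap: 0.0186
grasp_force: 69.2
t: 10.75
ee_pos: [0.5131, 0.1326, 0.0987]
tcp_rot: [0.961, 0.277, 0.003, 0.0]
force: [5.4, 2.3, 7.4]
finger_gap: 0.0188
grasp_force: 63.4
t 10.75 p [0.5131 0.1326 0.0987] yaw 0.561 z [ 0.005  0.001 -1.   ] F [5.4 2.3 7.4] gap 0.0188 g 63.4 q [0.1  0.13 1.9  0.   1.11 1.11]
```

```bash
python3 -m inch '[[[0,0,0],[0,0,0.12],1],[[0,0,0],[0,0,0.24],1],[[0,0,0],[0,0,0.36],1],[[0,0,0],[0,0,0.48],1],[[0,0,0],[0,0,0.6],1],[[0,0,0],[0,0,0.7],1],[[0,0,0],[0,0,0.8],1],[[0,0,0],[0,0,0.9],1],[[0,0,0],[0,0,0.9],1],[[0,0,0],[0,0,0.9],1]]'; python3 -c "
from h import *
st();print(env.observe()['torque'])"
python3 -m inch '[[[0,0,0],[0,0,0.06],1],[[0,0,0],[0,0,0.12],1],[[0,0,0],[0,0,0.15],1],[[0,0,0],[0,0,0.18],1],[[0,0,0],[0,0,0.18],1]]'; python3 -c "
from h import *
st();print(env.observe()['torque'])"
```

```text
t: 11.58
ee_pos: [0.5134, 0.1314, 0.0987]
tcp_rot: [0.986, -0.169, 0.003, 0.0]
force: [3.9, -2.2, 8.6]
finger_gap: 0.0189
grasp_force: 63.3
t 11.58 p [0.5134 0.1314 0.0987] yaw -0.340 z [ 0.005 -0.001 -1.   ] F [ 3.9 -2.2  8.6] gap 0.0189 g 63.3 q [ 0.1   0.13  1.89 -0.    1.11  2.01]
[-0.557124   -0.6237495   0.06225196]
t: 12.0
ee_pos: [0.513, 0.1308, 0.0986]
tcp_rot: [0.966, -0.257, 0.002, 0.001]
force: [3.8, -4.3, 9.8]
finger_gap: 0.0191
grasp_force: 63.5
t 12.00 p [0.513  0.1308 0.0986] yaw -0.520 z [ 0.004 -0.003 -1.   ] F [ 3.8 -4.3  9.8] gap 0.0191 g 63.5 q [ 0.1   0.13  1.89 -0.    1.11  2.2 ]
[-1.09464665 -0.3039367   0.10357905]
```

```bash
python3 -m inch '[[[0,0,0],[0,0,0.04],1],[[0,0,0],[0,0,0.08],1],[[0,0,0],[0,0,0.08],1]]'; python3 -c "
from h import *
st();print(env.observe()['torque'])"
python3 -m inch '[[[0,0,0],[0,0,0.04],1],[[0,0,0],[0,0,0.07],1],[[0,0,0],[0,0,0.07],1]]'; python3 -c "
from h import *
st();print(env.observe()['torque'])"
```

```text
t: 12.25
ee_pos: [0.512, 0.13, 0.0983]
tcp_rot: [0.955, -0.296, 0.001, 0.002]
force: [1.0, -8.4, 10.5]
finger_gap: 0.0187
grasp_force: 64.0
t 12.25 p [0.512  0.13   0.0983] yaw -0.600 z [ 0.001 -0.004 -1.   ] F [ 1.  -8.4 10.5] gap 0.0187 g 64.0 q [ 0.1   0.13  1.9  -0.    1.12  2.28]
[-1.60450393  0.24912306  0.29206049]
t: 12.5
ee_pos: [0.5115, 0.1291, 0.0983]
tcp_rot: [0.945, -0.328, 0.001, 0.003]
force: [-0.9, -11.8, 12.9]
finger_gap: 0.0187
grasp_force: 66.0
t 12.50 p [0.5115 0.1291 0.0983] yaw -0.668 z [ 0.    -0.006 -1.   ] F [ -0.9 -11.8  12.9] gap 0.0187 g 66.0 q [ 0.1   0.13  1.9  -0.01  1.12  2.34]
[-2.16450252  0.67939838  1.15369271]
```

The torque rose to 1.15 N m at yaw -0.67, so the cap has hit its stop and is locked. Next I'll work out the carton pose from the first top picture.

```bash
python3 - <<'E'
from h import *
P=lambda x,y,z: ray("top",325+(x-390)/2.9,130+y/3,z)
C=[P(437,93,.125),P(716,120,.125),P(703,318,.125),P(422,296,.125)]
for c in C: print(c.round(4))
for i in range(4): d=C[(i+1)%4]-C[i]; print(np.linalg.norm(d).round(4),np.arctan2(d[1],d[0]).round(3))
print("mean",np.mean(C,0).round(4))
F=[P(658,166,.004),P(432,148,.004),P(647,313,.004)]; print("floor far-right, far-left, near-right(occl)",[f.round(4) for f in F]); d=F[1]-F[0]; print(np.arctan2(d[1],d[0]))
E
python3 -m inch '[[[0,0,-1.5],[0,0,0],1],[[0,0,-3],[0,0,0],1],[[0,0,-6],[0,0,0],1],[[0,0,-9],[0,0,0],1],[[0,0,-13],[0,0,0],1],[[0,0,-17],[0,0,0],1],[[0,0,-21],[0,0,0],1],[[0,0,-22],[0,0,0],1],[[0,0,-22],[0,0,0],1]]'; python3 - <<'E'
from h import *
st(); cv2.imwrite('pics/w7.png',env.capture('wrist')); a=env.capture('side'); cv2.imwrite('pics/s7.png',a); b=env.capture('top'); cv2.imwrite('pics/t7.png',b)
cv2.imwrite('pics/c7.png',np.hstack([cv2.resize(a[0:330,150:430],(400,471)),cv2.resize(b[110:280,310:480],(400,471))]))
E
```

```text
[ 0.6554 -0.09    0.125 ]
[ 0.6332 -0.3229  0.125 ]
[ 0.4737 -0.3092  0.125 ]
[ 0.4915 -0.0762  0.125 ]
0.2339 -1.666
0.1601 3.056
0.2337 1.494
0.1644 -0.084
mean [ 0.5634 -0.1996  0.125 ]
floor far-right, far-left, near-right(occl) [array([ 0.6074, -0.3197,  0.004 ]), array([ 0.6241, -0.1069,  0.004 ]), array([ 0.4738, -0.3073,  0.004 ])]
1.4925573894736308
t: 13.25
ee_pos: [0.5121, 0.1322, 0.3196]
tcp_rot: [0.945, -0.328, 0.002, -0.001]
force: [0.7, 0.8, -4.7]
finger_gap: 0.0188
grasp_force: 61.5
t 13.25 p [0.5121 0.1322 0.3196] yaw -0.669 z [ 0.004  0.    -1.   ] F [ 0.7  0.8 -4.7] gap 0.0188 g 61.5 q [ 0.1  -0.06  1.66 -0.    1.54  2.34]
```

View pics/c7.png

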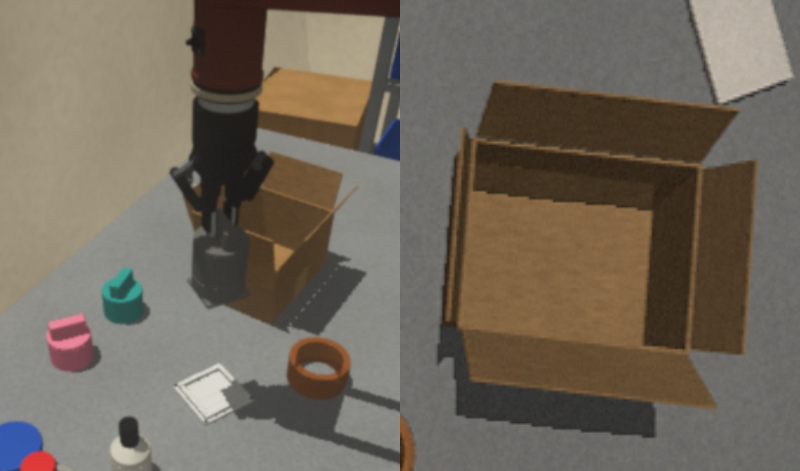

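The canister is held closed and the nest is empty. The carton is centred at about (0.5635,-0.199) with yaw -0.08, and its measured rim of 234 x 162 mm fits the given size.

```bash
python3 -c "
from h import *
go([.568,-.139,.325],yaw=-.668,sym=False)"
```

```text
shift [21.42 17.59 -1.21] turn [ 0.005  0.005 -0.001]
```

```bash
python3 -m inch '[[[3,2,-1],[0,0,0],1],[[6,5,-1],[0,0,0],1],[[9,7.5,-1],[0,0,0],1],[[12,10,-1],[0,0,0],1],[[15,12.5,-1],[0,0,0],1],[[18,15,-1],[0,0,0],1],[[21.4,17.6,-1],[0,0,0],1],[[21.4,17.6,-1],[0,0,0],1],[[21.4,17.6,-1],[0,0,0],1],[[21.4,17.6,-1],[0,0,0],1],[[21.4,17.6,-1],[0,0,0],1],[[21.4,17.6,-1],[0,0,0],1]]'; python3 - <<'E'
from h import *
st(); w=env.capture('wrist'); a=env.capture('side'); b=env.capture('top'); cv2.imwrite('pics/t8.png',b)
p=env.observe()['ee_pos']
C=np.array([.5635,-.199]); R=Ro.from_euler('z',-.079).as_matrix()
for z in (.125,):
    for q in [(.084,.119),(.084,-.119),(-.084,-.119),(-.084,.119)]:
        for n,im in (("wrist",w),("top",b),("side",a)):
            x=R@[*q,0]+[*C,z]; u=pix(n,x); cv2.circle(im,tuple(int(round(v)) for v in u),2,(0,0,255),-1)
cv2.imwrite('pics/c8.png',np.hstack([np.vstack([cv2.resize(w,(400,300)),cv2.resize(a[80:260,240:480],(400,300))]),cv2.resize(b[110:280,325:475],(400,600))[:600]]))
go([.568,-.139,.10],yaw=-.668,sym=False)
E
```

```text
t: 14.4
ee_pos: [0.5689, -0.1372, 0.3262]
tcp_rot: [0.945, -0.328, -0.001, -0.0]
force: [0.6, 0.1, -3.9]
finger_gap: 0.0186
grasp_force: 61.6
t 14.40 p [ 0.5689 -0.1372  0.3262] yaw -0.668 z [-0.002  0.001 -1.   ] F [ 0.6  0.1 -3.9] gap 0.0186 g 61.6 q [-0.37  0.08  1.5   0.    1.56  1.87]
shift [-1.000e-02  2.000e-01  2.273e+01] turn [-0. -0.  0.]
```

View pics/c8.png

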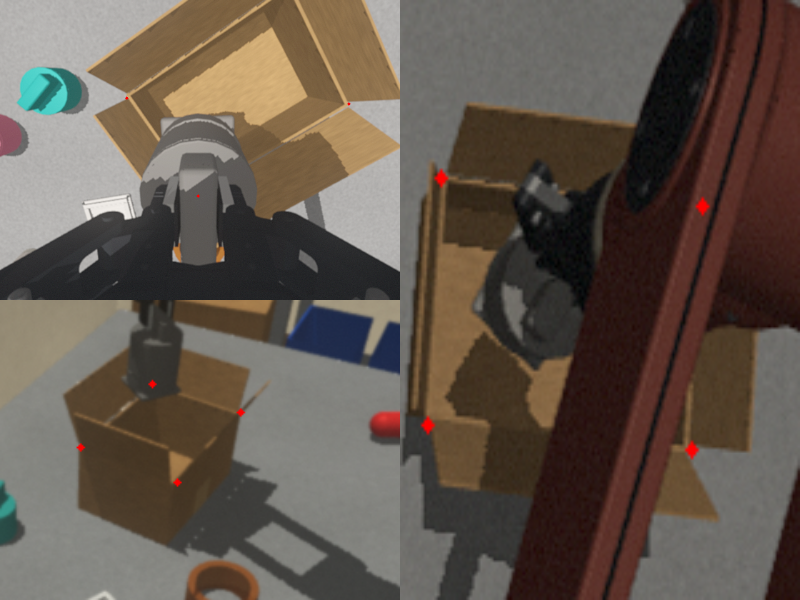

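The projected carton corners (red) sit on the real ones in all three views. Lowering the canister.

```bash
python3 -m inch '[[[0,0.2,4],[0,0,0],1],[[0,0.2,8],[0,0,0],1],[[0,0.2,12],[0,0,0],1],[[0,0.2,15],[0,0,0],1],[[0,0.2,18],[0,0,0],1],[[0,0.2,20],[0,0,0],1],[[0,0.2,21.5],[0,0,0],1],[[0,0.2,22.2],[0,0,0],1],[[0,0.2,22.6],[0,0,0],1],[[0,0.2,22.8],[0,0,0],1],[[0,0.2,22.9],[0,0,0],1],[[0,0.2,22.9],[0,0,0],1]]'; python3 -c "
from h import *
st()"
```

```text
t: 15.55
ee_pos: [0.5689, -0.1403, 0.0996]
tcp_rot: [0.945, -0.328, 0.001, 0.0]
force: [0.1, 0.8, -4.6]
finger_gap: 0.0189
grasp_force: 61.7
t 15.55 p [ 0.5689 -0.1403  0.0996] yaw -0.669 z [ 0.002 -0.001 -1.   ] F [ 0.1  0.8 -4.6] gap 0.0189 g 61.7 q [-0.38  0.26  1.75  0.    1.14  1.86]
```

```bash
python3 -m inch '[[[0,0,0.2],[0,0,0],1],[[0,0,0.3],[0,0,0],1],[[0,0,0.3],[0,0,0],1]]'; python3 -c "
from h import *
st()"; python3 -m inch '[[[0,0,0],[0,0,0],0.55],[[0,0,0],[0,0,0],0.55],[[0,0,0],[0,0,0],0.5],[[0,0,0],[0,0,0],0.5],[[0,0,0],[0,0,0],0.5]]';python3 -c "
from h import *
st()"
```

```text
t: 15.8
ee_pos: [0.5695, -0.1408, 0.0971]
tcp_rot: [0.945, -0.328, 0.002, 0.0]
force: [1.3, -1.1, 1.9]
finger_gap: 0.0189
grasp_force: 62.6
t 15.80 p [ 0.5695 -0.1408  0.0971] yaw -0.669 z [ 0.003 -0.001 -1.   ] F [ 1.3 -1.1  1.9] gap 0.0189 g 62.6 q [-0.38  0.26  1.75 -0.    1.13  1.86]
t: 16.22
ee_pos: [0.568, -0.1401, 0.0952]
tcp_rot: [0.945, -0.328, -0.0, -0.0]
force: [-0.0, 0.1, 0.7]
finger_gap: 0.0425
grasp_force: 0.0
t 16.22 p [ 0.568  -0.1401  0.0952] yaw -0.669 z [-0.  0. -1.] F [-0.   0.1  0.7] gap 0.0425 g 0.0 q [-0.38  0.26  1.75 -0.    1.13  1.86]
```

```bash
python3 -m inch '[[[0,0,-4],[0,0,0],0.5],[[0,0,-8],[0,0,0],0.5],[[0,0,-12],[0,0,0],0.5],[[0,0,-16],[0,0,0],0.5],[[0,0,-20],[0,0,0],0.5],[[0,0,-22],[0,0,0],0],[[0,0,-22],[0,0,0],0],[[0,0,-22],[0,0,0],0]]'; python3 -c "
from h import *
b=env.capture('top'); cv2.imwrite('pics/t9.png',b)
st(); go([.541,.312,.27],yaw=1.57,sym=False)"
```

```text
t: 16.88
ee_pos: [0.5688, -0.1404, 0.3172]
tcp_rot: [0.945, -0.328, 0.002, 0.0]
force: [0.3, -0.1, 0.0]
finger_gap: 0.0768
grasp_force: 0.0
t 16.93 p [ 0.568  -0.1401  0.315 ] yaw -0.669 z [ 0.  0. -1.] F [-0.8  0.7 -0.9] gap 0.0837 g 0.0 q [-0.38  0.08  1.52  0.    1.53  1.86]
shift [-30.16 -33.79   4.5 ] turn [-0.    -0.    -2.239]
```

```bash
python3 -m inch '[[[-3,-3,0],[0,0,-0.12],0],[[-5,-6,0],[0,0,-0.24],0],[[-8,-9,1],[0,0,-0.36],0],[[-11,-12,2],[0,0,-0.48],0],[[-13,-15,3],[0,0,-0.6],0],[[-16,-18,4.5],[0,0,-0.72],0],[[-19,-21,4.5],[0,0,-0.84],0],[[-21,-24,4.5],[0,0,-0.96],0],[[-24,-27,4.5],[0,0,-1.08],0],[[-27,-30,4.5],[0,0,-1.2],0],[[-30,-33,4.5],[0,0,-1.32],0],[[-30.2,-33.8,4.5],[0,0,-1.44],0],[[-30.2,-33.8,4.5],[0,0,-1.56],0],[[-30.2,-33.8,4.5],[0,0,-1.68],0],[[-30.2,-33.8,4.5],[0,0,-1.8],0],[[-30.2,-33.8,4.5],[0,0,-1.92],0],[[-30.2,-33.8,4.5],[0,0,-2.04],0],[[-30.2,-33.8,4.5],[0,0,-2.16],0],[[-30.2,-33.8,4.5],[0,0,-2.24],0],[[-30.2,-33.8,4.5],[0,0,-2.24],0]]'; python3 - <<'E'
from h import *
st(); im=env.capture('wrist'); cv2.imwrite('pics/w9.png',im); print("expected cap", pix("wrist",(.541,.319,.118)))
hsv=cv2.cvtColor(im,cv2.COLOR_BGR2HSV); m=(hsv[...,2]<60).astype(np.uint8); m[270:]=0
c,_=cv2.findContours(m,0,2)
for k in c:
    if cv2.contourArea(k)>150: print(cv2.boundingRect(k),cv2.contourArea(k),im[int(k[:,0,1].mean()),int(k[:,0,0].mean())])
t9=cv2.imread("pics/t9.png"); t0=cv2.imread("pics/top0.png")
print("bench diff", [ (cv2.boundingRect(k)) for k in cv2.findContours((cv2.absdiff(t9,t0).max(2)>40).astype(np.uint8),0,2)[0] if cv2.contourArea(k)>40])
E
```

```text
t: 18.6
ee_pos: [0.5397, 0.3118, 0.2674]
tcp_rot: [0.706, 0.708, -0.002, -0.001]
force: [0.1, 0.1, 0.2]
finger_gap: 0.0857
grasp_force: 0.0
t 18.60 p [0.5397 0.3118 0.2674] yaw 1.574 z [-0.004 -0.002 -1.   ] F [0.1 0.1 0.2] gap 0.0857 g 0.0 q [0.4  0.2  1.48 0.   1.46 0.39]
expected cap [278.76163211 179.25898779]
(263, 151, 29, 34) 397.5 [57 58 58]
bench diff [(215, 386, 41, 34), (250, 350, 64, 52), (523, 330, 37, 67), (236, 205, 33, 33), (422, 202, 11, 30), (242, 173, 27, 19), (339, 169, 97, 84), (187, 168, 22, 23), (315, 103, 245, 317)]
```

```bash
python3 - <<'E'
from h import *
im=cv2.imread('pics/w9.png'); g=cv2.cvtColor(im,cv2.COLOR_BGR2GRAY)
print("col277 rows140-215",g[140:216:3,277].tolist())
for r in (155,162,170,178,184): print(r,g[r,252:304:3].tolist())
for v in (168,171,174): print(v, ray("wrist",277.5,v,.118).round(4))
print(np.linalg.norm(ray("wrist",263,170,.118)-ray("wrist",292,170,.118)))
E
```

```text
col277 rows140-215 [168, 170, 171, 145, 42, 53, 61, 61, 62, 58, 59, 59, 56, 54, 53, 66, 113, 140, 141, 141, 139, 134, 134, 135, 138, 136]
155 [150, 151, 152, 119, 112, 82, 41, 46, 53, 53, 48, 42, 82, 182, 176, 176, 177, 174]
162 [137, 105, 103, 107, 65, 57, 58, 58, 59, 60, 66, 62, 63, 70, 178, 175, 174, 174]
170 [137, 103, 105, 97, 53, 54, 59, 56, 55, 58, 61, 63, 61, 59, 168, 170, 171, 171]
178 [113, 113, 132, 131, 74, 48, 55, 56, 54, 55, 55, 57, 54, 127, 167, 166, 155, 138]
184 [79, 76, 77, 109, 145, 150, 125, 76, 49, 60, 64, 134, 161, 161, 146, 135, 139, 138]
168 [0.54   0.3283 0.118 ]
171 [0.54   0.3258 0.118 ]
174 [0.54   0.3233 0.118 ]
0.023429409382049973
```

```bash
python3 -m inch '[[[1.3,0,4],[0,0,0],0],[[1.3,0,8],[0,0,0],0],[[1.3,0,12],[0,0,0],0],[[1.3,0,15],[0,0,0],0],[[1.3,0,17],[0,0,0],0],[[1.3,0,18.1],[0,0,0],0],[[1.3,0,18.1],[0,0,0],0],[[1.3,0,18.1],[0,0,0],0],[[1.3,0,18.1],[0,0,0],0.5],[[1.3,0,18.1],[0,0,0],0.8],[[1.3,0,18.1],[0,0,0],1],[[1.3,0,18.1],[0,0,0],1],[[1.3,0,18.1],[0,0,0],1],[[1.3,0,18.1],[0,0,0],1],[[1.3,0,18.1],[0,0,0],1]]'; python3 -m inch '[[[0,0,-2],[0,0,0],1],[[0,0,-6],[0,0,0],1],[[0,0,-10],[0,0,0],1],[[0,0,-14],[0,0,0],1],[[0,0,-18],[0,0,0],1],[[0,0,-22],[0,0,0],1],[[0,0,-24],[0,0,0],1],[[0,0,-24],[0,0,0],1]]'; python3 - <<'E'
from h import *
st(); im=env.capture('wrist'); cv2.imwrite('pics/w10.png',im); b=env.capture('side');cv2.imwrite('pics/s10.png',b); cv2.imwrite('pics/t10.png',env.capture('top'))
go([.559,-.259,.325],yaw=.6,sym=False)
E
```

```text
t: 19.9
ee_pos: [0.541, 0.3256, 0.0904]
tcp_rot: [0.707, 0.707, 0.0, -0.0]
force: [-1.7, -0.8, 5.6]
finger_gap: 0.0246
grasp_force: 58.7
t: 20.57
ee_pos: [0.5431, 0.3263, 0.3368]
tcp_rot: [0.707, 0.707, 0.005, 0.002]
force: [1.1, 1.2, -0.5]
finger_gap: 0.0244
grasp_force: 59.5
t 20.57 p [0.5431 0.3263 0.3368] yaw 1.571 z [ 0.011  0.005 -1.   ] F [ 1.1  1.2 -0.5] gap 0.0244 g 59.5 q [ 0.42  0.19  1.37 -0.    1.57  0.42]
shift [-58.4    1.87   0.3 ] turn [-0.002  0.002  0.971]
```

```bash
python3 -m inch '[[[-4,0,0],[0,0,0.08],1],[[-8,0.5,0],[0,0,0.16],1],[[-12,0.5,0],[0,0,0.24],1],[[-16,0.5,0],[0,0,0.32],1],[[-20,0.5,0],[0,0,0.4],1],[[-24,1,0],[0,0,0.48],1],[[-28,1,0],[0,0,0.56],1],[[-32,1,0],[0,0,0.64],1],[[-36,1,0],[0,0,0.72],1],[[-40,1,0],[0,0,0.8],1],[[-44,1,0],[0,0,0.88],1],[[-48,1.6,0],[0,0,0.97],1],[[-52,1.7,0],[0,0,0.97],1],[[-56,1.8,0],[0,0,0.97],1],[[-58.4,1.9,0],[0,0,0.97],1],[[-58.4,1.9,0],[0,0,0.97],1],[[-58.4,1.9,0],[0,0,0.97],1],[[-58.4,1.9,0],[0,0,0.97],1]]'; python3 - <<'E'
from h import *
st(); im=env.capture('wrist'); cv2.imwrite('pics/w11.png',im); b=env.capture('side');cv2.imwrite('pics/s11.png',b); cv2.imwrite('pics/t11.png',env.capture('top'))
go([.559,-.259,.096],yaw=.6,sym=False)
E
```

```text
t: 22.22
ee_pos: [0.5591, -0.2578, 0.3266]
tcp_rot: [0.955, 0.296, -0.001, -0.002]
force: [0.3, 0.5, -1.8]
finger_gap: 0.0243
grasp_force: 59.6
t 22.22 p [ 0.5591 -0.2578  0.3266] yaw 0.601 z [-0.004  0.003 -1.   ] F [ 0.3  0.5 -1.8] gap 0.0243 g 59.6 q [-0.56  0.16  1.42  0.    1.57  0.41]
shift [-0.17  0.13 23.26] turn [-0.001  0.     0.003]
```

```bash
python3 -m inch '[[[-0.1,0.1,4],[0,0,0],1],[[-0.1,0.1,8],[0,0,0],1],[[-0.1,0.1,12],[0,0,0],1],[[-0.1,0.1,15],[0,0,0],1],[[-0.1,0.1,18],[0,0,0],1],[[-0.1,0.1,20],[0,0,0],1],[[-0.1,0.1,21.5],[0,0,0],1],[[-0.1,0.1,22.3],[0,0,0],1],[[-0.1,0.1,22.8],[0,0,0],1],[[-0.1,0.1,22.8],[0,0,0],1],[[-0.1,0.1,22.8],[0,0,0],1]]'; python3 -c "
from h import *
st()"; python3 -m inch '[[[0,0,0.2],[0,0,0],1],[[0,0,0.4],[0,0,0],1],[[0,0,0.4],[0,0,0],1]]'; python3 -c "
from h import *
st()"
```

```text
t: 23.28
ee_pos: [0.5604, -0.2601, 0.1024]
tcp_rot: [0.955, 0.296, 0.001, 0.001]
force: [0.2, 0.2, -2.0]
finger_gap: 0.0241
grasp_force: 59.7
t 23.28 p [ 0.5604 -0.2601  0.1024] yaw 0.601 z [ 0.001 -0.001 -1.   ] F [ 0.2  0.2 -2. ] gap 0.0241 g 59.7 q [-0.56  0.32  1.66  0.    1.16  0.41]
t: 23.53
ee_pos: [0.5599, -0.2603, 0.0978]
tcp_rot: [0.955, 0.296, 0.0, 0.0]
force: [-0.4, 0.6, -2.0]
finger_gap: 0.0241
grasp_force: 59.7
t 23.53 p [ 0.5599 -0.2603  0.0978] yaw 0.601 z [ 0.001 -0.001 -1.   ] F [-0.4  0.6 -2. ] gap 0.0241 g 59.7 q [-0.56  0.33  1.66 -0.    1.15  0.41]
```

```bash
python3 -m inch '[[[0,0,0.2],[0,0,0],1],[[0,0,0.3],[0,0,0],1],[[0,0,0.3],[0,0,0],1]]'; python3 -m inch '[[[0,0,0],[0,0,0],0.5],[[0,0,0],[0,0,0],0.5],[[0,0,0],[0,0,0],0.45],[[0,0,0],[0,0,0],0.45],[[0,0,-3],[0,0,0],0.45],[[0,0,-7],[0,0,0],0.45],[[0,0,-11],[0,0,0],0.45],[[0,0,-15],[0,0,0],0.45],[[0,0,-19],[0,0,0],0.45],[[0,0,-22],[0,0,0],0.45],[[0,0,-22],[0,0,0],0.45]]'; python3 - <<'E'
from h import *
st(); w=env.capture('wrist'); a=env.capture('side'); b=env.capture('top')
for n,i in zip('wst',(w,a,b)): cv2.imwrite(f'pics/{n}12.png',i)
E
```

```text
t: 23.78
ee_pos: [0.5597, -0.2602, 0.0944]
tcp_rot: [0.955, 0.296, 0.0, 0.0]
force: [0.1, 0.0, -2.3]
finger_gap: 0.0245
grasp_force: 60.0
t: 24.7
ee_pos: [0.5624, -0.2618, 0.324]
tcp_rot: [0.955, 0.296, 0.005, 0.005]
force: [1.3, 0.0, 0.8]
finger_gap: 0.047
grasp_force: 0.0
t 24.70 p [ 0.5624 -0.2618  0.324 ] yaw 0.601 z [ 0.012 -0.008 -1.   ] F [1.3 0.  0.8] gap 0.0470 g 0.0 q [-0.56  0.16  1.43  0.    1.54  0.41]
```

Both items are released in the carton, with floor contact at the expected heights. Now the flaps: shut fingers, tool aligned to the carton.

```bash
cat >> h.py <<'E'
C=np.array([.5635,-.199]); RC=Ro.from_euler('z',-.079).as_matrix()
def W(u,v,z): return RC@[u,v,0]+[*C,z]
def gc(u,v,z): go(W(u,v,z),yaw=-.079,sym=False)
def cst():
    s=env.observe(); q=RC.T@(s["ee_pos"]-[*C,0]); st(); print("carton uvz",q.round(4))
E
python3 -c "
from h import *
gc(0,.205,.30)"
```

```text
shift [ 16.66 -20.76   1.42] turn [ 0.   -0.    0.68]
```

```bash
python3 -m inch '[[[2,-3,0],[0,0,0.1],1],[[5,-6,0],[0,0,0.2],1],[[7,-9,0],[0,0,0.3],1],[[10,-12,0],[0,0,0.4],1],[[12,-15,0],[0,0,0.5],1],[[14,-18,0],[0,0,0.6],1],[[16.6,-20.7,0],[0,0,0.68],1],[[16.6,-20.7,0],[0,0,0.68],1],[[16.6,-20.7,0],[0,0,0.68],1],[[16.6,-20.7,0],[0,0,0.68],1],[[16.6,-20.7,0],[0,0,0.68],1]]'; python3 - <<'E'
from h import *
cst(); gc(0,.205,.165)
b=env.capture('top'); w=env.capture('wrist'); a=env.capture('side')
for n,i in zip('wst',(w,a,b)): cv2.imwrite(f'pics/{n}13.png',i)
cv2.imwrite('pics/c13.png',np.hstack([cv2.resize(a[80:260,240:420],(400,400)),cv2.resize(b[110:280,320:490],(400,400))]))
E
```

```text
t: 25.77
ee_pos: [0.5791, 0.0034, 0.313]
tcp_rot: [0.999, -0.04, -0.001, 0.0]
force: [-0.2, -0.2, 0.6]
finger_gap: -0.0002
grasp_force: 0.0
t 25.77 p [0.5791 0.0034 0.313 ] yaw -0.080 z [-0.002 -0.    -1.   ] F [-0.2 -0.2  0.6] gap -0.0002 g 0.0 q [-0.13  0.07  1.54 -0.    1.53  1.52]
carton uvz [-0.0004  0.203   0.313 ]
shift [ 0.07 -0.21 14.8 ] turn [ 0.     0.002 -0.001]
```

View pics/c13.png

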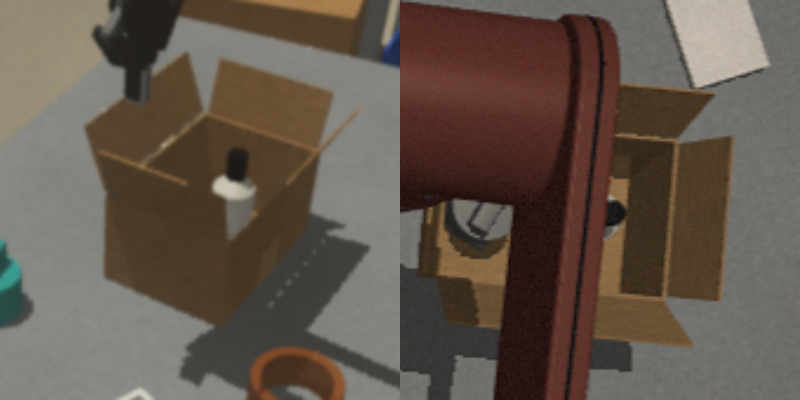

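The bottle stands upright at side-crop (235,190) and the canister is in the left half at top-crop (485,220). Folding the left flap.

```bash
python3 -m inch '[[[0,0,4],[0,0,0],1],[[0,0,8],[0,0,0],1],[[0,0,12],[0,0,0],1],[[0,0,14.8],[0,0,0],1],[[0,2,14.8],[0,0,0],1],[[0,3.5,14.8],[0,0,0],1],[[0,5,14.8],[0,0,0],1],[[0,6.5,14.8],[0,0,0],1],[[0,8,14.8],[0,0,0],1],[[0,9.3,14.8],[0,0,0],1],[[0,10.3,14.9],[0,0,0],1],[[0,11.3,15.3],[0,0,0],1],[[0,12,16],[0,0,0],1],[[0,12.5,16.7],[0,0,0],1],[[0,12.8,17.4],[0,0,0],1],[[0,13,18],[0,0,0],1],[[0,13,18.3],[0,0,0],1],[[0,13,18.3],[0,0,0],1]]'; python3 -c "
from h import *
cst()"; python3 -m inch '[[[0,0,0.2],[0,0,0],1],[[0,0,0.4],[0,0,0],1],[[0,0,0.4],[0,0,0],1]]'; python3 -c "
from h import *
cst()"
```

```text
t: 27.42
ee_pos: [0.5685, -0.1246, 0.1298]
tcp_rot: [0.999, -0.039, -0.001, -0.0]
force: [-0.2, 0.2, -0.2]
finger_gap: -0.0001
grasp_force: 0.0
t 27.42 p [ 0.5685 -0.1246  0.1298] yaw -0.079 z [-0.002  0.001 -1.   ] F [-0.2  0.2 -0.2] gap -0.0001 g 0.0 q [-0.35  0.21  1.73 -0.    1.2   1.3 ]
carton uvz [-0.0009  0.0745  0.1298]
t: 27.67
ee_pos: [0.5696, -0.1249, 0.128]
tcp_rot: [0.999, -0.039, 0.0, 0.0]
force: [-0.5, 0.4, 1.9]
finger_gap: 0.0002
grasp_force: 1.6
t 27.67 p [ 0.5696 -0.1249  0.128 ] yaw -0.079 z [ 0.001 -0.    -1.   ] F [-0.5  0.4  1.9] gap 0.0002 g 1.6 q [-0.35  0.22  1.73  0.    1.19  1.3 ]
carton uvz [0.0002 0.0744 0.128 ]
```

```bash
python3 -m inch '[[[0,0,0.2],[0,0,0],1],[[0,0,0.2],[0,0,0],1],[[0,0,-4],[0,0,0],1],[[0,0,-8],[0,0,0],1],[[0,0,-12],[0,0,0],1],[[0,0,-16],[0,0,0],1],[[0,4,-16],[0,0,0],1],[[0,8,-16],[0,0,0],1],[[0,12,-16],[0,0,0],1],[[0,16,-16],[0,0,0],1],[[0,20,-16],[0,0,0],1],[[0,24,-16],[0,0,0],1],[[0,28,-16],[0,0,0],1],[[0,28,-16],[0,0,0],1],[[0,28,-16],[0,0,0],1],[[0,28,-16],[0,0,0],1],[[0,28,-16],[0,0,0],1]]'; python3 -c "
from h import *
cst()
cv2.imwrite('pics/t14.png',env.capture('top'))
gc(0,-.205,.165)"
```

```text
t: 29.08
ee_pos: [0.5476, -0.4029, 0.2874]
tcp_rot: [0.999, -0.039, 0.0, -0.0]
force: [0.6, -0.6, -0.3]
finger_gap: -0.0002
grasp_force: 0.0
t 29.08 p [ 0.5476 -0.4029  0.2874] yaw -0.078 z [ 0.  0. -1.] F [ 0.6 -0.6 -0.3] gap -0.0002 g 0.0 q [-0.75  0.32  1.3   0.    1.52  0.9 ]
carton uvz [ 2.000e-04 -2.045e-01  2.874e-01]
shift [-0.03  0.07 12.26] turn [-0.    -0.     0.002]
```

```bash
python3 -m inch '[[[0,0,4],[0,0,0],1],[[0,0,8],[0,0,0],1],[[0,0,12.2],[0,0,0],1],[[0,0,12.2],[0,0,0],1],[[0,-2,12.2],[0,0,0],1],[[0,-3.5,12.2],[0,0,0],1],[[0,-5,12.2],[0,0,0],1],[[0,-6.5,12.2],[0,0,0],1],[[0,-8,12.2],[0,0,0],1],[[0,-9.4,12.2],[0,0,0],1],[[0,-10.4,12.3],[0,0,0],1],[[0,-11.4,12.7],[0,0,0],1],[[0,-12.1,13.4],[0,0,0],1],[[0,-12.6,14.1],[0,0,0],1],[[0,-12.9,14.8],[0,0,0],1],[[0,-13.1,15.4],[0,0,0],1],[[0,-13.1,15.7],[0,0,0],1],[[0,-13.1,15.7],[0,0,0],1]]'; python3 -c "
from h import *
cst()"; python3 -m inch '[[[0,0,0.2],[0,0,0],1],[[0,0,0.4],[0,0,0],1],[[0,0,0.5],[0,0,0],1],[[0,0,0.5],[0,0,0],1]]'; python3 -c "
from h import *
cst()"
```

```text
t: 30.63
ee_pos: [0.5568, -0.2734, 0.1287]
tcp_rot: [0.999, -0.04, -0.001, -0.001]
force: [0.4, -0.2, 0.4]
finger_gap: -0.0
grasp_force: 0.0
t 30.63 p [ 0.5568 -0.2734  0.1287] yaw -0.079 z [-0.002  0.001 -1.   ] F [ 0.4 -0.2  0.4] gap -0.0000 g 0.0 q [-0.58  0.3   1.63  0.    1.21  1.07]
carton uvz [-0.0009 -0.0747  0.1287]
t: 30.97
ee_pos: [0.5575, -0.2741, 0.1279]
tcp_rot: [0.999, -0.04, 0.0, 0.0]
force: [-5.2, 4.0, 13.2]
finger_gap: -0.0
grasp_force: 6.7
t 30.97 p [ 0.5575 -0.2741  0.1279] yaw -0.080 z [ 0. -0. -1.] F [-5.2  4.  13.2] gap -0.0000 g 6.7 q [-0.58  0.3   1.63 -0.    1.21  1.07]
carton uvz [-0.     -0.0754  0.1279]
```

```bash
python3 -m inch '[[[0,0,-4],[0,0,0],1],[[0,0,-8],[0,0,0],1],[[0,0,-12],[0,0,0],1],[[0,0,-16],[0,0,0],1],[[4,-2,-16],[0,0,0],1],[[8,-4,-16],[0,0,0],1],[[11,-6,-16],[0,0,0],1],[[14,-7.5,-16],[0,0,0],1],[[17,-7.5,-16],[0,0,0],1],[[17,-7.5,-16],[0,0,0],1],[[17,-7.5,-16],[0,0,0],1],[[17,-7.5,-16],[0,0,0],1],[[17,-7.5,-16],[0,0,0],1]]'; python3 -c "
from h import *
cst()
a=env.capture('top');cv2.imwrite('pics/t15.png',a);cv2.imwrite('pics/s15.png',env.capture('side'))
gc(.17,0,.165)"
```

```text
t: 32.05
ee_pos: [0.7322, -0.2131, 0.2862]
tcp_rot: [0.999, -0.04, 0.0, 0.0]
force: [-0.8, -0.4, 1.1]
finger_gap: -0.0003
grasp_force: 0.0
t 32.05 p [ 0.7322 -0.2131  0.2862] yaw -0.080 z [ 0.001 -0.    -1.   ] F [-0.8 -0.4  1.1] gap -0.0003 g 0.0 q [-0.39  0.54  1.02 -0.    1.58  1.26]
carton uvz [ 0.1693 -0.0007  0.2862]
shift [ 0.05 -0.08 12.19] turn [ 0.001 -0.002 -0.001]
```

```bash
python3 -m inch '[[[0,0,4],[0,0,0],1],[[0,0,8],[0,0,0],1],[[0,0,12.1],[0,0,0],1],[[0,0,12.1],[0,0,0],1],[[-2,0,12.1],[0,0,0],1],[[-3.5,0,12.1],[0,0,0],1],[[-5,0,12.1],[0,0,0],1],[[-6.5,0,12.1],[0,0,0],1],[[-8,0,12.1],[0,0,0],1],[[-9.8,0,12.1],[0,0,0],1],[[-10.8,0,12.2],[0,0,0],1],[[-11.8,0,12.6],[0,0,0],1],[[-12.5,0,13.3],[0,0,0],1],[[-13,0,14],[0,0,0],1],[[-13.3,0,14.7],[0,0,0],1],[[-13.5,0,15],[0,0,0],1],[[-13.5,0,15.2],[0,0,0],1],[[-13.5,0,15.2],[0,0,0],1]]'; python3 -c "
from h import *
cst()"; python3 -m inch '[[[0,0,0.15],[0,0,0],1],[[0,0,0.3],[0,0,0],1],[[0,0,0.3],[0,0,0],1]]'; python3 -c "
from h import *
cst()"
```

```text
t: 33.65
ee_pos: [0.5979, -0.2015, 0.1324]
tcp_rot: [0.999, -0.04, -0.001, -0.0]
force: [-0.3, 0.3, -0.4]
finger_gap: 0.0001
grasp_force: 0.0
t 33.65 p [ 0.5979 -0.2015  0.1324] yaw -0.079 z [-0.001  0.001 -1.   ] F [-0.3  0.3 -0.4] gap 0.0001 g 0.0 q [-0.45  0.32  1.6  -0.    1.23  1.2 ]
carton uvz [0.0345 0.0003 0.1324]
t: 33.9
ee_pos: [0.5987, -0.2017, 0.1315]
tcp_rot: [0.999, -0.039, 0.0, 0.0]
force: [-3.1, 1.9, 6.2]
finger_gap: 0.0001
grasp_force: 3.3
t 33.90 p [ 0.5987 -0.2017  0.1315] yaw -0.079 z [ 0. -0. -1.] F [-3.1  1.9  6.2] gap 0.0001 g 3.3 q [-0.45  0.32  1.6  -0.    1.22  1.2 ]
carton uvz [3.530e-02 1.000e-04 1.315e-01]
```

```bash
python3 -m inch '[[[0,0,-4],[0,0,0],1],[[0,0,-8],[0,0,0],1],[[0,0,-12],[0,0,0],1],[[0,0,-15.5],[0,0,0],1],[[-4,0,-15.5],[0,0,0],1],[[-8,0,-15.5],[0,0,0],1],[[-12,0,-15.5],[0,0,0],1],[[-16,0,-15.5],[0,0,0],1],[[-20,0,-15.5],[0,0,0],1],[[-20.4,0,-15.5],[0,0,0],1],[[-20.4,0,-15.5],[0,0,0],1],[[-20.4,0,-15.5],[0,0,0],1],[[-20.4,0,-15.5],[0,0,0],1]]'; python3 -c "
from h import *
cst()
gc(-.169,0,.165)"
```

```text
t: 34.98
ee_pos: [0.3961, -0.1859, 0.2859]
tcp_rot: [0.999, -0.039, 0.001, 0.0]
force: [-0.1, -0.9, -0.1]
finger_gap: 0.0
grasp_force: 0.0
t 34.98 p [ 0.3961 -0.1859  0.2859] yaw -0.079 z [ 0.001 -0.001 -1.   ] F [-0.1 -0.9 -0.1] gap 0.0000 g 0.0 q [-0.62 -0.28  1.91  0.    1.51  1.03]
carton uvz [-1.679e-01 -1.000e-04  2.859e-01]
shift [-0.12 -0.02 12.09] turn [ 0.    -0.001  0.   ]
```

```bash
python3 -m inch '[[[0,0,4],[0,0,0],1],[[0,0,8],[0,0,0],1],[[0,0,12.1],[0,0,0],1],[[0,0,12.1],[0,0,0],1],[[2,0,12.1],[0,0,0],1],[[3.5,0,12.1],[0,0,0],1],[[5,0,12.1],[0,0,0],1],[[6.5,0,12.1],[0,0,0],1],[[8,0,12.1],[0,0,0],1],[[9.6,0,12.1],[0,0,0],1],[[10.7,0,12.2],[0,0,0],1],[[11.7,0,12.6],[0,0,0],1],[[12.4,0,13.3],[0,0,0],1],[[12.9,0,14],[0,0,0],1],[[13.2,0,14.7],[0,0,0],1],[[13.4,0,15],[0,0,0],1],[[13.4,0,15.2],[0,0,0],1],[[13.4,0,15.2],[0,0,0],1]]'; python3 -c "
from h import *
cst()"; python3 -m inch '[[[0,0,0.15],[0,0,0],1],[[0,0,0.3],[0,0,0],1],[[0,0,0.35],[0,0,0],1],[[0,0,0.35],[0,0,0],1]]'; python3 -c "
from h import *
cst()"
```

```text
t: 36.48
ee_pos: [0.528, -0.1958, 0.1326]
tcp_rot: [0.999, -0.04, -0.001, -0.0]
force: [-0.2, -0.4, -0.0]
finger_gap: 0.0002
grasp_force: 0.0
t 36.48 p [ 0.528  -0.1958  0.1326] yaw -0.079 z [-0.001  0.001 -1.   ] F [-0.2 -0.4 -0. ] gap 0.0002 g 0.0 q [-0.5   0.17  1.78  0.    1.19  1.15]
carton uvz [-0.0357  0.0004  0.1326]
t: 36.82
ee_pos: [0.5285, -0.1962, 0.1315]
tcp_rot: [0.999, -0.04, 0.0, 0.0]
force: [-3.9, 1.9, 9.4]
finger_gap: -0.0001
grasp_force: 4.2
t 36.82 p [ 0.5285 -0.1962  0.1315] yaw -0.079 z [ 0. -0. -1.] F [-3.9  1.9  9.4] gap -0.0001 g 4.2 q [-0.5   0.17  1.78 -0.    1.19  1.15]
carton uvz [-0.0351 -0.      0.1315]
```

Now retract to the side and take a final look.

```bash
python3 -m inch '[[[0,0,-4],[0,0,0],1],[[0,0,-8],[0,0,0],1],[[0,0,-12],[0,0,0],1],[[0,0,-16],[0,0,0],1],[[0,0,-20],[0,0,0],1],[[-3,4,-22],[0,0,0],1],[[-6,8,-22],[0,0,0],1],[[-9,12,-22],[0,0,0],1],[[-12,16,-22],[0,0,0],1],[[-15,20,-22],[0,0,0],1],[[-17,24,-22],[0,0,0],1],[[-19,28,-22],[0,0,0],1],[[-21,32,-22],[0,0,0],1],[[-21,34,-22],[0,0,0],1],[[-21,34,-22],[0,0,0],1],[[-21,34,-22],[0,0,0],1],[[-21,34,-22],[0,0,0],1]]'; python3 - <<'E'
from h import *
cst(); a=env.capture('side'); b=env.capture('top')
cv2.imwrite('pics/s16.png',a);cv2.imwrite('pics/t16.png',b)
cv2.imwrite('pics/c16.png',np.vstack([np.hstack([cv2.resize(a[80:260,240:480],(400,300)),cv2.resize(b[110:290,320:560],(400,300))]),np.hstack([cv2.resize(a,(400,300)),cv2.resize(b,(400,300))])]))
E
```

```text
t: 38.23
ee_pos: [0.2909, -0.5193, 0.3493]
tcp_rot: [0.999, -0.041, -0.0, -0.001]
force: [0.6, -0.1, -0.4]
finger_gap: -0.0002
grasp_force: 0.0
t 38.23 p [ 0.2909 -0.5193  0.3493] yaw -0.082 z [-0.     0.001 -1.   ] F [ 0.6 -0.1 -0.4] gap -0.0002 g 0.0 q [-1.19  0.1   1.44  0.    1.6   0.46]
carton uvz [-0.2464 -0.3408  0.3493]
```

View pics/c16.png

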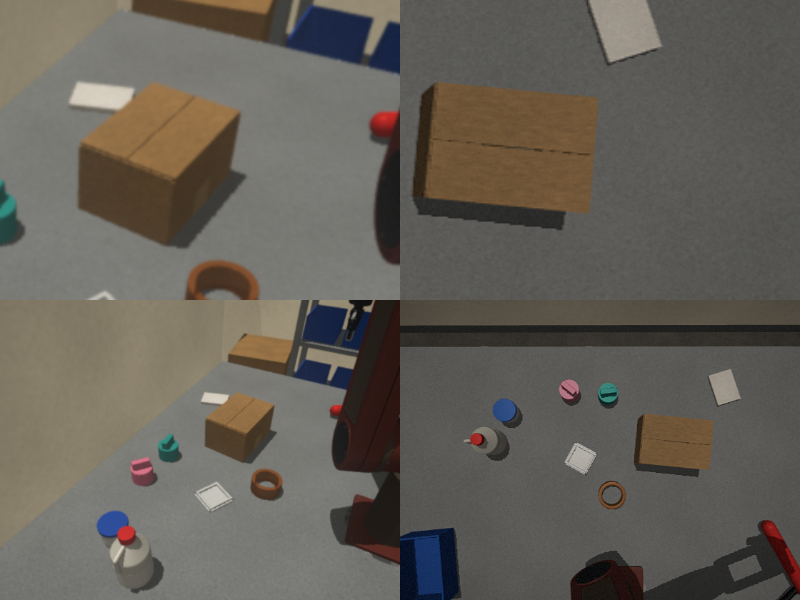

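The carton is closed flat with the long-side flaps on top. The nest is empty, no bottle is left on the bench, and the bystanders and decoys have not moved.

```bash
python3 -c "
from bench import env
print(env.close_job())"
```

```text
the job is handed in; nothing more can be done
None
```

I handed in the job after about 38 s of robot time: the tin is locked inside the canister, the canister and the one bottle on the bench stand in the carton, and the flaps are folded flat (short ends first, then long sides), with the jug, tub and tape unmoved; the hand-in returned no verdict.

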